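Stopper a vial in the guarded bench press

TASK

The serum vial standing in the feed slide of the small bench press has a rubber stopper that is only started. With your fingertips push the slide by its upright end plate fully home under the ram, then reach through the window in the guard and press the lever down until the stopper is fully home, and let the lever come all the way back up. Lift nothing, do not touch the guard or the vial, leave the other things on the bench where they are, and leave the slide in.

Things in the scene. Friction and masses are not known exactly. Their poses are not given: they have to be found in the camera images.
- press: Grey bench press, fixed. Origin: on the worktop under the ram. -x is its front (lever side, toward the robot at yaw 0), +y runs along the feed track, to the robot's left. Base x -160 to +100 mm, y +-85 mm, 18 mm high; track 74 mm wide, ends at y = +336 mm, guide strips 29 mm high. Overhead, a cable raceway with plugs hangs along the wall: beyond world x = 0.55 m, from 445 mm up.
- guard: White sheet-steel guard with clear side and front panes, fixed to the press; same origin and axes. Covers x -153 to +88 mm, y +-77 mm; roof slopes up to the back by 10 degrees: 177 mm high at the front, 188 mm at the window's centre, 220 mm at the back. The +y pane is open below 110 mm for slide and vial. Must not be touched.
- guard_window (a point): Centre of the guard's window, a rectangular cut-out in the roof with black edge trim: clear opening 94 mm along the press's x, 112 mm along its y. It lies 85 mm in front of the ram, straight above the lever's pad, 188 mm above the worktop.
- lever_pad (a point): Centre of the top of the lever's black finger pad (34 mm along the press's x, 46 mm along y, 10 mm thick), just below the window: about 178 mm above the worktop when the lever is up. The point moves with the lever.
- lever_arm (a joint): Lever angle, rad: 0 = up at rest, 0.25 = lowest. Pivot 140 mm behind the pad, 150 mm high, axis along the press's y; the pad sinks almost straight down, 35 mm in all. A spring returns it. Pressing the pad takes 2 to 3 N until the ram meets the stopper (0.04 to 0.09 rad), then 5 to 6 N; at about 0.21 rad (pad 29 mm down) the stopper is home and the force rises steeply.
- push_plate (a point): Centre of the outer (+y) face of the upright aluminium end plate of the feed slide, 46 mm wide along the press's x, 6 mm thick, its centre 56 mm and its top 78 mm above the worktop. The point moves with the slide. The whole slide travels along the press's -y.
- slide_plate (a joint): Travel of the feed slide, m: 0 = out (start), 0.135 = fully home against its stop, with the vial under the ram. Takes about 2 N to push and stays where it is left. When home the end plate still stands 84 mm outside the guard.
- vial_centre (a point): Centre of the glass vial (28 mm diameter, 45 mm to the rim, loose, 60 to 90 g), half-way up, 22.5 mm above its foot. It stands in the white nest of the slide, about 52 mm above the worktop, its z axis up. Not to be touched.
- stopper_plug (a joint): How far the grey rubber stopper (20 mm diameter head, 4 mm thick) has gone down into the vial, m: 0 to 0.002 at the start, 0.009 = fully home, its head on the rim. Friction-held, it stays where it is pressed.
- done_vial_1: Stoppered vial, 28 mm diameter, 49 mm high, loose, beside the track. Origin: centre of its underside. Leave it alone.
- done_vial_2: Second stoppered vial, as done_vial_1.
- agar_jar: Round jar with a black lid, 86 mm diameter, 88 mm high, loose, behind the track. Origin: centre of its underside. Leave it alone.
- petri_dish_1: Petri dish, 92 mm diameter, 15 mm high, loose, behind the track's outer end. Origin: centre of its underside. Leave it alone.
- microtube_3: Small plastic tube lying on the worktop, 40 mm long, 13 mm thick, loose, in front of the track. Origin: under its middle. Leave it alone.
- marker_3: Felt marker lying on the worktop, 136 mm long, 13 mm thick, loose, in front of the track's outer end. Origin: under its middle. Leave it alone.
Mind the look-alikes: they are no part of the job. Leave any purple or turquoise look-alike of the part that bears vial_centre alone.

How it is judged:
On the way, in this order (a step that is already met when the one before it is completed fails the run):
1. the slide is fully home with the vial under the ram (value of joint slide_plate above 0.132 m and value of joint stopper_plug below 0.004 m), for 0.1 s.
2. the lever, pressed by the fingers, has driven the stopper home (value of joint stopper_plug above 0.0075 m and value of joint slide_plate above 0.132 m and value of joint lever_arm above 0.15 rad and contact force between any of the fingers, the arm and lever_arm above 0.5 N), for 0.05 s.
At the end, for the whole second after the job is handed in: The stopper is within 1.5 mm of fully home, the slide within 4 mm of its stop with the vial upright (within 0.1 rad) in its nest and within 5 mm of the ram's axis along the track, and the lever is back up (below 0.03 rad) (value of joint stopper_plug above 0.0075 m and value of joint slide_plate above 0.131 m and value of joint lever_arm below 0.03 rad and y of vial_centre in the frame of press between -0.005 and 0.005 m and angle between vial_centre's own z axis and vertical below 0.1 rad); the robot touches nothing.
It fails at once if the robot touches the guard (contact force between any of the fingers, the arm and guard above 0.5 N).
It fails at once if the robot touches the vial or its stopper (contact force between any of the fingers, the arm and vial above 0.5 N).
It fails at once if the vial is lifted out of its nest or tipped (height (world z) of vial_centre above 0.062 m or angle between vial_centre's own z axis and vertical above 0.3 rad).
It fails at once if another loose thing is moved by more than 15 mm or lifted (distance of any of done_vial_1, done_vial_2, agar_jar, petri_dish_1, microtube_3, marker_3 from where it was at the start of the episode above 0.015 m).
It also fails if it takes over 45 s, if anything falls off the work surface, if the arm or the gripper's body presses on something with over 40 N, if the wrist force passes 120 N, or if a joint passes its speed limit or range.

ROBOT

A 6-joint arm with a two-finger parallel gripper is mounted at the origin on the work surface; the furniture and walls round the work are solid. World frame = base frame: x ahead of the robot, y to its left, z up, the work surface at z = 0. Lengths are in m, angles in rad, forces in N, time in s.
With the tool pointing down it reaches from about 0.3 to 0.95 m from the base axis. Payload 3.1 kg.
Tool frame: the origin (TCP) lies at the very end of the fingers, on their centre line; the grasp point (between the pads) lies arm.grip_point_offset behind it (arm.grip_point_offset is the distance from the TCP to the grasp point, in m); z points along the fingers, y is the line along which they close (so a half turn about z gives the same grasp; the last joint's range is limited). The gripper opens to 85 mm and grips with 20 to 120 N. Pads are 22 mm wide; open, the fingers measure 114 mm over their backs; the gripper's body (76 mm by 85 mm) begins 54 mm behind the grasp point. The pads swing forward as they close: fully open they stand 13 mm farther back than shut.
Start: joints at [-1.389, 0.308, 1.634, -0, 1.2, -0.07], TCP at [0.156, -0.605, 0.231] pointing down, gripper open.
Joint ranges: [-3.06, 3.06], [-0.79, 1.96], [0.05, 2.63], [-1.19, 4.34], [0.05, 2.64], [-2.94, 2.94]. Speed limits (rad/s): [2.79, 2.79, 3.14, 3.14, 3.14, 3.14].

INTERFACE

Orientations are given as a unit quaternion [w, x, y, z].
In Python, from cell import arm, viewer, hand_in gives the robot as it stands.
- The arm moves only by the tool carry_out, never from a script. Its argument "steps" is one flat list of numbers, 7 for each row, row after row: the opening, from 0 (shut) to 1 (fully open), then the shift along the tool's x, y, z as a fraction of full scale, then the turn, a rotation vector about the tool's x, y, z as a fraction of full scale. A call has 1 to 20 rows; each row shifts and turns the commanded pose from where the row before left it, along the tool's axes as they then stand; what a row does not reach is not made up. Full scale, the value 1, is 200 mm for a shift and 90 degrees for a turn. A row lasts 1/12 s, in which the tool goes at most 41.7 mm and 7.16 degrees, less where a joint would pass 70% of its speed; a pose out of reach is approached as far as the arm can. A call with a number of a shift or a turn outside -1 to 1 is refused whole. A call with a gripper value outside its range is refused whole. The fingers move at their own pace and stop on an object; "grip_force" is the grip in N (left out, the last holds). Time passes only in rows, so rows that do not move let the fingers close. It gives the time, the measured TCP pose, the force, the opening and the grip force at its end, in the units of the state.
- arm.sense(): the state, without advancing time (a new reading comes with each control period).
- viewer.camera(name): name is "scene" or "top"; returns the picture (420x560x3 uint8, red, green, blue); there is no depth.
- viewer.get_calibration(name): a dict with "camera_matrix" (3x3 intrinsics, pixels), "R" (3x3) and "t" (3): a world point X has camera coordinates R X + t. Camera axes: x right, y down, z forward; pixel columns grow to the right and rows downward; lengths in m; the calibration is good to about 2 mm. A picture is of the moment at which its call begins. get_calibration takes no time and is no camera call.
- hand_in(): hands the job in; it is judged then, once.
The state is a dict: "t": time; "joint_positions": joint angles; "joint_vel": joint speeds; "joint_efforts": joint torques, N m; "tcp_pos": TCP position; "tool_rot": TCP orientation; "wrist_force": force on the tool from outside, world axes, zero at the start; "moment": the same for the moment, N m; "finger_gap": finger opening in m; "grasp_force": force on a finger pad.
Only numpy, scipy, OpenCV 4.12 (cv2) and the standard library are available. Lean on these libraries where they do the work, as an engineer would, in place of code of your own. Each camera call takes 0.05 s, during which the arm holds its last target. There are 200 camera calls.

## Working session

There is one attempt and no reset: what is moved stays moved. The work goes in short steps, Python scripts to look and compute and a tool call to move; the robot and the scene stay as the last step left them, time stands still between calls to the robot, and variables do not carry over. Pictures are saved under pics/ and viewed, at most 10 in all, crops included, and the job is handed in when it is done.

Besides the shell and the picture viewer there is one more tool, called after "Request:" by a JSON object that holds its "method" and its "body", one argument or row to a line. carry_out: Moves the arm, as the interface text tells. Its arguments: {"type":"object","properties":{"steps":{"type":"array"},"grip_force":{"type":"number"}},"required":["steps"]}

```bash
mkdir -p pics; python3 - <<'E'
from cell import arm, viewer
import cv2,json
for n in("scene","top"):
    im=viewer.camera(n); cv2.imwrite(f"pics/{n}0.png",im[:,:,::-1])
    c=viewer.get_calibration(n); print(n,c)
s=arm.sense(); print(s["t"],s["tcp_pos"],s["tool_rot"],s["finger_gap"],arm.grip_point_offset)
E
```

```text
scene {'camera_matrix': array([[400.4303021 ,   0.        , 275.99120959],
       [  0.        , 400.4303021 , 216.07145659],
       [  0.        ,   0.        ,   1.        ]]), 'R': array([[-0.74732731, -0.66392348, -0.02659896],
       [-0.29366725,  0.36593803, -0.88309054],
       [ 0.59603812, -0.65214644, -0.46844807]]), 't': array([0.43811072, 0.17895299, 0.75220405])}
top {'camera_matrix': array([[461.98446571,   0.        , 283.72622633],
       [  0.        , 461.98446571, 206.46017706],
       [  0.        ,   0.        ,   1.        ]]), 'R': array([[-0.0141971 , -0.99983652,  0.01119692],
       [-0.99918204,  0.01376198, -0.03802458],
       [ 0.03786427, -0.0117276 , -0.99921407]]), 't': array([0.15927337, 0.44400332, 1.05123527])}
0.1 [ 0.15555406 -0.60455848  0.23014848] [-1.05651157e-03  9.92082671e-01  1.25582061e-01 -5.75828397e-05] 0.08560295430778524 0.0187
```

View pics/scene0.png

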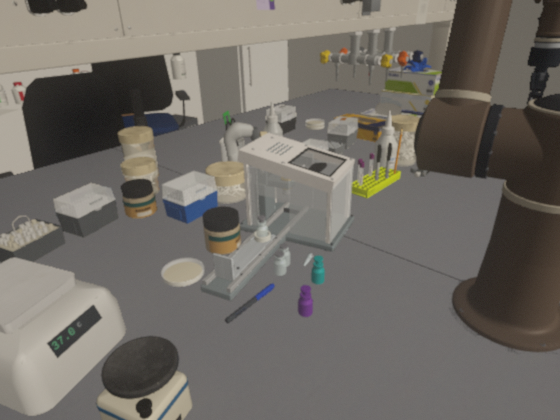

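View pics/top0.png

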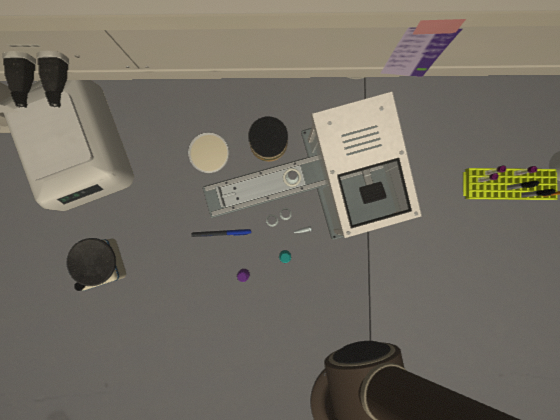

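The scene view shows the press at about (300,190), with the slide plate at about (225,262). The top view has the window at about (375,193), the pad at (372,192), the vial at (292,177) and the track end at (208,200). I'll enlarge it to measure.

```bash
python3 - <<'E'
import cv2
im=cv2.imread("pics/top0.png")[85:245,190:430]
cv2.imwrite("pics/c1.png",cv2.resize(im,(792,528),interpolation=cv2.INTER_CUBIC))
E
```

```text
(no output)
```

View pics/c1.png

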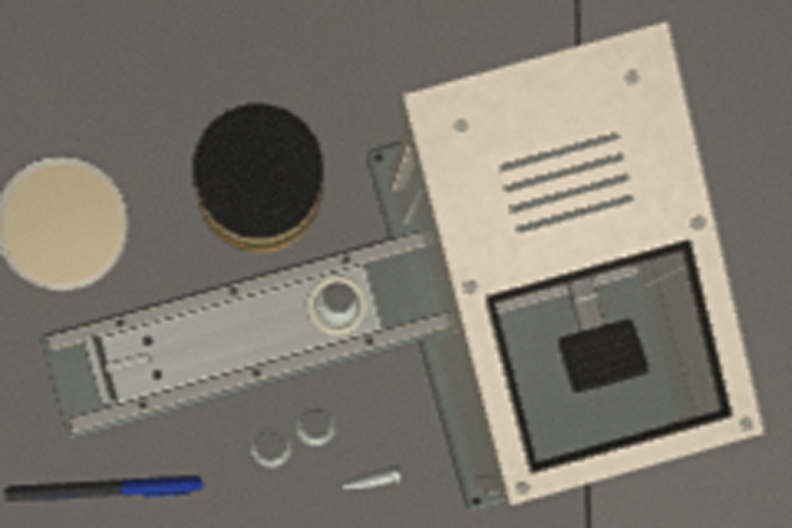

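The crop (3.3x) shows roof corners (403,95), (667,23), (763,432), (511,503), the window's inner corners, the pad at (603,355), the track end at (42,338)/(72,435), and the plate's top edge from (92,338) to (112,402). Next I fit the press pose to these.

```bash
cat > h.py <<'E'
import numpy as np
from cell import viewer
def proj(n,P):
    c=viewer.get_calibration(n); q=np.atleast_2d(P)@c["R"].T+c["t"]; q=q@c["camera_matrix"].T; return q[:,:2]/q[:,2:]
def ray(n,px,z):
    c=viewer.get_calibration(n); d=c["R"].T@np.linalg.solve(c["camera_matrix"],[*px,1]); o=-c["R"].T@c["t"]; return o+d*(z-o[2])/d[2]
E
python3 - <<'E'
from h import *
from scipy.optimize import least_squares
P=np.array([[88,77,220],[88,-77,220],[-153,-77,177],[-153,77,177],[-38,56,196],[-38,-56,196],[-132,-56,180],[-132,56,180],[-85,0,178],[37,336,29],[-37,336,29]])/1e3
px=np.array([[403,95],[667,23],[763,432],[511,503],[493,299],[686,246],[726,413],[537,466],[603,355],[42,338],[72,435]])/3.3+[190,85]
def W(p):
    c,s=np.cos(p[2]),np.sin(p[2]); return P@np.array([[c,s,0],[-s,c,0],[0,0,1]])+[p[0],p[1],0]
f=lambda p:(proj("top",W(p))-px).ravel()
r=least_squares(f,[.6,-.1,.3],loss="soft_l1"); print(r.x,np.round(r.fun if 0 else f(r.x).reshape(-1,2),1).tolist())
p=r.x;c,s=np.cos(p[2]),np.sin(p[2]);R=np.array([[c,-s],[s,c]])
np.save("p.npy",p)
L=lambda n,q,z: R.T@(ray(n,q,z)[:2]-p[:2])
for nm,q,z in [("vial",(340,296),.08),("plt",(92,338),.078),("plt2",(112,402),.078),("win",(610,356),.188),("pad",(603,355),.178)]:
    q=np.array(q)/3.3+[190,85]; print(nm,ray("top",q,z)[:2],L("top",q,z))
for nm,l in [("pad",(-.085,0)),("plate",(0,.30)),("platehome",(0,.161))]: print(nm,R@l+p[:2])
for nm,q,z in [("dv1",(270,447),.049),("dv2",(316,426),.049),("tube",(372,481),.01),("mark",(105,488),.01)]:
    q=np.array(q)/3.3+[190,85]; print(nm,ray("top",q,z)[:2],L("top",q,z))
E
```

```text
[0.54493708 0.00302253 0.2629753 ] [[0.2, -0.7], [-0.0, -1.2], [0.6, 0.3], [0.4, 0.7], [1.1, 1.2], [-0.8, 1.2], [-1.3, -1.5], [0.2, -1.6], [1.1, 0.7], [-1.2, -1.2], [-1.4, 1.1]]
vial [0.51121412 0.13301336] [0.00122814 0.1342883 ]
plt [0.48620402 0.29415005] [0.01896611 0.29638673]
plt2 [0.44451152 0.28159009] [-0.02455806  0.29509674]
win [ 0.46287542 -0.01899156] [-8.49631052e-02  7.50587953e-05]
pad [ 0.46416308 -0.01700563] [-0.08320346  0.00165798]
pad [ 0.46285931 -0.01907362]
plate [0.46695066 0.29270877]
platehome [0.50308437 0.15848748]
dv1 [0.4141864  0.18015547] [-0.08020903  0.20503251]
dv2 [0.42775126 0.14930308] [-0.07513074  0.17171455]
tube [0.38999145 0.11048712] [-0.1216828  0.1440489]
mark [0.38781411 0.29496331] [-0.07582982  0.32274895]
```

Press fit: origin (0.545, 0.003), yaw 0.263 rad, residuals about 1 px. The plate face is at local y ≈ 0.296, which matches the geometry given (expected 0.161 + 0.135). The tool's axes are nearly the press's already (tool x = press x, tool y = press -y). I'll close the fingers, rise and swing over.

Request:
{"method": "carry_out", "body": {
  "steps": [0,0,-0.05,-0.1,0,0,0,0,0.1,-0.15,-0.1,0,0,-0.007,0,0.1,-0.15,-0.1,0,0,0,0,0.1,-0.15,-0.1,0,0,0,0,0.1,-0.15,0,0,0,0,0,0.1,-0.15,0,0,0,0,0,0.1,-0.15,0,0,0,0,0,0.1,-0.15,0,0,0,0,0,0.1,-0.15,0,0,0,0,0,0.1,-0.15,0,0,0,0,0,0.1,-0.15,0,0,0,0,0,0.1,-0.15,0,0,0,0,0,0.1,-0.15,0,0,0,0,0,0.1,-0.15,0,0,0,0,0,0.1,-0.15,0,0,0,0,0,0.1,-0.15,0,0,0,0,0,0.1,-0.15,0,0,0,0,0,0.1,-0.15,0,0,0,0,0,0.1,-0.15,0,0,0,0,0,0.1,-0.15,0,0,0,0],
  "grip_force": 30
}}

```text
t: 1.77
tcp_pos: [0.3723, 0.0553, 0.3111]
tool_rot: [0.0, 0.991, 0.131, 0.0]
wrist_force: [1.4, -1.8, 0.6]
finger_gap: 0.0001
grasp_force: 0.0
```

```bash
cat > st.py <<'E'
from h import *
from cell import arm
from scipy.spatial.transform import Rotation as Ro
def st():
    s=arm.sense(); p=np.load("p.npy"); c,k=np.cos(p[2]),np.sin(p[2]); R=np.array([[c,-k],[k,c]])
    q=s["tool_rot"]; M=Ro.from_quat([*q[1:],q[0]]).as_matrix()
    print("t",s["t"],"local",np.round(R.T@(s["tcp_pos"][:2]-p[:2]),4),"z",round(s["tcp_pos"][2],4),"F",np.round(s["wrist_force"],2),"gap",s["finger_gap"],"toolx yaw",np.arctan2(M[1,0],M[0,0])-p[2],"z",np.round(M[:,2],3),"j",np.round(s["joint_positions"],2))
st()
E
python3 st.py
```

```text
t 1.7667 local [-0.1532  0.0954] z 0.3111 F [ 1.44 -1.76  0.63] gap 8.667233540780792e-05 toolx yaw 0.00029864797373546637 z [ 0. -0. -1.] j [ 0.03 -0.28  2.07 -0.    1.35  1.34]
```

Request:
{"method": "carry_out", "body": {
  "steps": [0,0.08,-0.13,0,0,0,0,0,0.08,-0.13,0,0,0,0,0,0.08,-0.13,0,0,0,0,0,0.08,-0.13,0,0,0,0,0,0.08,-0.13,0,0,0,0,0,0.08,-0.13,0,0,0,0,0,0.08,-0.13,0,0,0,0,0,0.08,-0.13,0,0,0,0,0,0.04,-0.13,0,0,0,0,0,0,0,0,0,0,0,0,0,0,0,0,0,0]
}}

```text
t: 2.68
tcp_pos: [0.4424, 0.3154, 0.3103]
tool_rot: [0.001, 0.991, 0.132, -0.001]
wrist_force: [0.0, -0.2, 0.1]
finger_gap: 0.0
grasp_force: 0.0
```

```bash
python3 st.py
```

```text
t 2.6833 local [-0.0178  0.3283] z 0.3103 F [ 0.03 -0.21  0.07] gap 8.330307817599602e-06 toolx yaw 0.002226555972455857 z [-0.002 -0.001 -1.   ] j [ 0.54  0.09  1.74 -0.    1.32  1.85]
```

Request:
{"method": "carry_out", "body": {
  "steps": [0,0.09,-0.1,0.14,0,0,-0.001,0,0,0,0.15,0,0,0,0,0,0,0.15,0,0,0,0,0,0,0.15,0,0,0,0,0,0,0.15,0,0,0,0,0,0,0.15,0,0,0,0,0,0,0.15,0,0,0,0,0,0,0.15,0,0,0,0,0,0,0.1,0,0,0,0,0,0,0,0,0,0,0,0,0,0,0,0,0]
}}

```text
t: 3.6
tcp_pos: [0.4541, 0.3368, 0.0523]
tool_rot: [0.001, 0.991, 0.131, -0.002]
wrist_force: [0.5, -0.1, 1.9]
finger_gap: -0.0001
grasp_force: 0.0
```

```bash
python3 st.py; python3 -c "
from cell import viewer
import cv2
im=viewer.camera('scene')[170:320,150:350];cv2.imwrite('pics/s1.png',cv2.resize(im[:,:,::-1],(800,600),interpolation=cv2.INTER_CUBIC))"
```

```text
t 3.6 local [-0.001  0.346] z 0.0523 F [ 0.54 -0.12  1.93] gap -7.157963089878367e-05 toolx yaw 0.00039452785871879614 z [-0.003 -0.002 -1.   ] j [ 0.56  0.43  1.88 -0.    0.83  1.87]
```

View pics/s1.png

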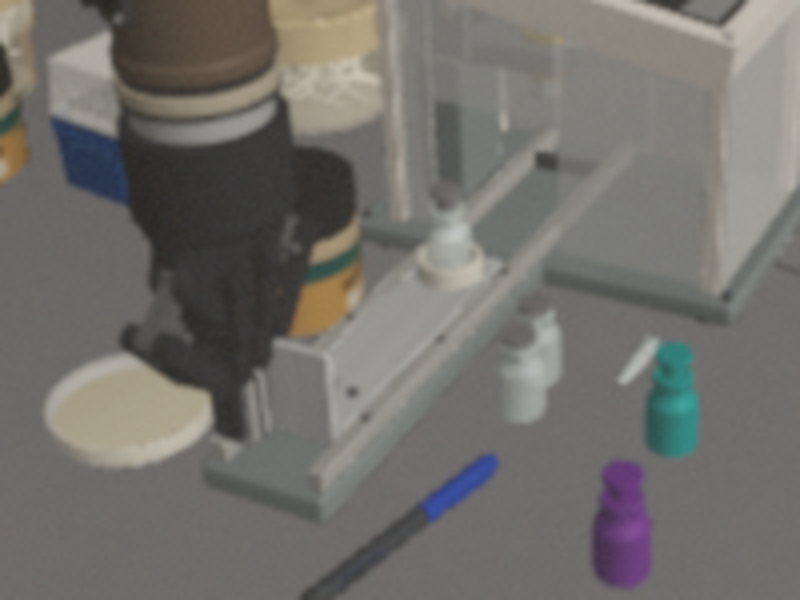

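The fingertips are just behind the end plate at about (235,440), with the plate at (300,385), clear of the dish and the jar. I'll push gently.

Request:
{"method": "carry_out", "body": {
  "steps": [0,0,0.05,0,0,0,0,0,0,0.05,0,0,0,0,0,0,0.03,0,0,0,0,0,0,0.015,0,0,0,0,0,0,0.015,0,0,0,0,0,0,0.015,0,0,0,0,0,0,0.02,0,0,0,0,0,0,0.03,0,0,0,0,0,0,0.03,0,0,0,0,0,0,0.03,0,0,0,0,0,0,0.03,0,0,0,0,0,0,0.03,0,0,0,0,0,0,0.03,0,0,0,0,0,0,0.03,0,0,0,0,0,0,0.03,0,0,0,0,0,0,0.03,0,0,0,0,0,0,0.03,0,0,0,0,0,0,0.03,0,0,0,0,0,0,0.03,0,0,0,0,0,0,0.03,0,0,0,0]
}}

```text
t: 5.32
tcp_pos: [0.4859, 0.2252, 0.0533]
tool_rot: [-0.0, 0.991, 0.132, -0.0]
wrist_force: [1.3, 3.1, 1.3]
finger_gap: 0.0001
grasp_force: 1.2
```

```bash
python3 st.py
```

```text
t 5.3167 local [0.0007 0.2299] z 0.0533 F [1.3  3.13 1.25] gap 8.681889516026915e-05 toolx yaw 0.0014253319991162083 z [-0. -0. -1.] j [0.35 0.38 1.95 0.   0.81 1.66]
```

Request:
{"method": "carry_out", "body": {
  "steps": [0,0,0.03,0,0,0,0,0,0,0.03,0,0,0,0,0,0,0.03,0,0,0,0,0,0,0.03,0,0,0,0,0,0,0.03,0,0,0,0,0,0,0.03,0,0,0,0,0,0,0.03,0,0,0,0,0,0,0.01,0,0,0,0,0,0,0.01,0,0,0,0,0,0,0.01,0,0,0,0,0,0,0.01,0,0,0,0,0,0,0.01,0,0,0,0,0,0,0,0,0,0,0]
}}

```text
t: 6.4
tcp_pos: [0.4983, 0.1782, 0.0532]
tool_rot: [-0.003, 0.991, 0.13, -0.001]
wrist_force: [-2.2, 11.4, 1.2]
finger_gap: -0.0002
grasp_force: 5.9
```

```bash
python3 st.py
```

```text
t 6.4 local [0.0005 0.1813] z 0.0532 F [-2.21 11.41  1.2 ] gap -0.0001888756299412634 toolx yaw -0.0013344232313675097 z [-0.002  0.005 -1.   ] j [0.26 0.37 1.97 0.01 0.8  1.56]
```

Request:
{"method": "carry_out", "body": {
  "steps": [0,0,0.01,0,0,0,0,0,0,0.005,0,0,0,0,0,0,0,0,0,0,0,0,0,0,0,0,0,0]
}}

```text
t: 6.73
tcp_pos: [0.4984, 0.1781, 0.0533]
tool_rot: [-0.005, 0.992, 0.13, -0.001]
wrist_force: [-4.4, 20.1, 1.2]
finger_gap: -0.0002
grasp_force: 10.3
```

```bash
python3 st.py; python3 -c "
from cell import viewer
import cv2
im=viewer.camera('scene')[170:320,150:350];cv2.imwrite('pics/s2.png',cv2.resize(im[:,:,::-1],(800,600),interpolation=cv2.INTER_CUBIC))"
```

```text
t 6.7333 local [0.0005 0.1812] z 0.0533 F [-4.38 20.13  1.25] gap -0.00024909898412089546 toolx yaw -0.002383027560669937 z [-0.003  0.009 -1.   ] j [0.26 0.37 1.97 0.01 0.8  1.56]
```

View pics/s2.png

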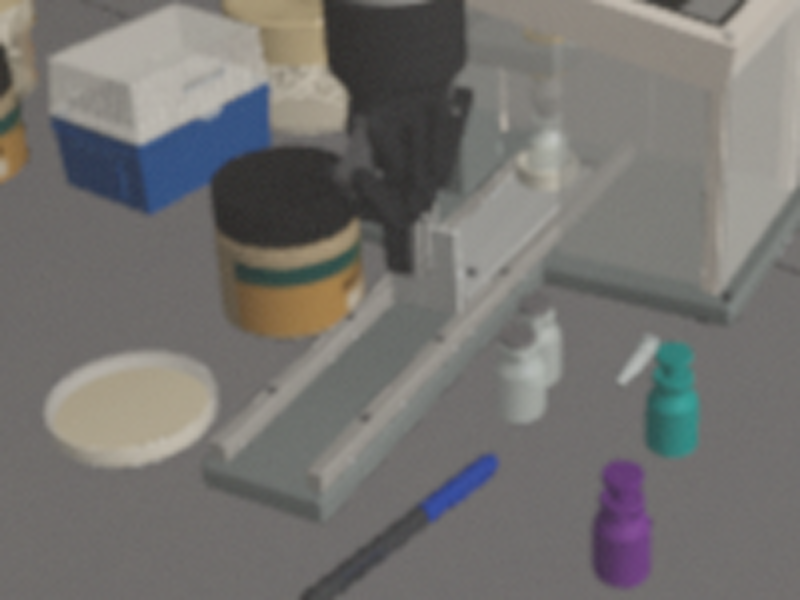

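The slide sits against its stop: the force rose to 20 N without motion. The vial is under the ram at about (548,150). Backing off and rising.

Request:
{"method": "carry_out", "body": {
  "steps": [0,0,-0.03,0,0,0,0,0,0,-0.06,0,0,0,0,0,0,-0.08,0,0,0,0,0,0,0,-0.1,0,0,0,0,0,0,-0.18,0,0,0,0,0,0,-0.18,0,0,0,0,0,0,-0.18,0,0,0,0,0,0,-0.18,0,0,0,0,0,0,-0.18,0,0,0,0,0,0,-0.18,0,0,0,0,0,0,-0.1,0,0,0,0,-0.06,0.1,0,0,0,0,0,-0.06,0.15,0,0,0,0,0,-0.06,0.15,0,0,0,0,0,-0.06,0.15,0,0,0,0,0,-0.06,0.15,0,0,0,0,0,-0.06,0.15,0,0,0,0,0,-0.06,0.15,0,0,0,0,0,0,0,0,0,0,0,0,0,0,0,0,0,0]
}}

```text
t: 8.45
tcp_pos: [0.4616, -0.011, 0.3088]
tool_rot: [0.0, 0.992, 0.13, -0.001]
wrist_force: [-0.6, 0.5, -0.3]
finger_gap: -0.0002
grasp_force: 0.0
```

```bash
python3 st.py;  python3 -c "
from cell import viewer
import cv2
im=viewer.camera('top')[85:245,190:430];cv2.imwrite('pics/t2.png',cv2.resize(im[:,:,::-1],(792,528),interpolation=cv2.INTER_CUBIC))"
```

```text
t 8.45 local [-0.0841  0.0081] z 0.3088 F [-0.62  0.54 -0.28] gap -0.000169803513330992 toolx yaw -0.002427150449103521 z [-0.002 -0.    -1.   ] j [-0.12 -0.08  1.91 -0.    1.32  1.19]
```

View pics/t2.png

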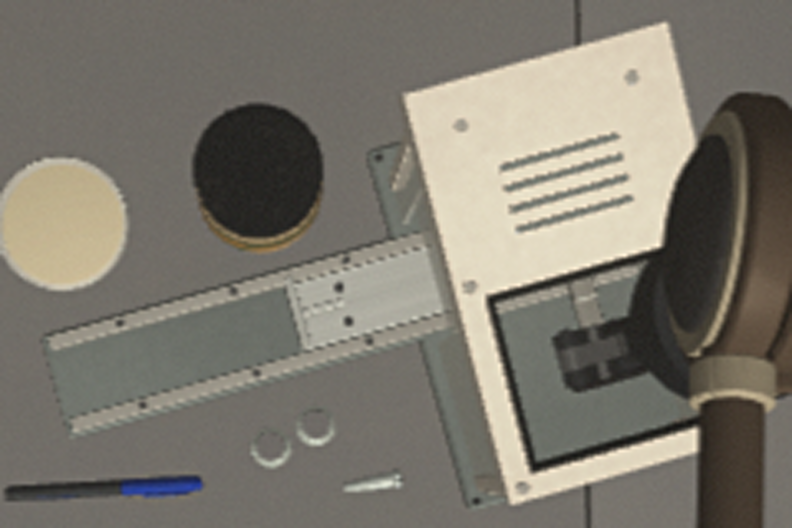

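The slide is home (plate edge at about (295,315)) and the other things have not moved; the fingers are above the window. Small correction, then down to just above the pad.

Request:
{"method": "carry_out", "body": {
  "steps": [0,-0.005,0.035,0,0,0,-0.0015,0,0,0,0.1,0,0,0,0,0,0,0.1,0,0,0,0,0,0,0.1,0,0,0,0,0,0,0.1,0,0,0,0,0,0,0.1,0,0,0,0,0,0,0.07,0,0,0,0,0,0,0.02,0,0,0,0,0,0,0,0,0,0,0,0,0,0,0,0,0]
}}

```text
t: 9.33
tcp_pos: [0.4638, -0.016, 0.1917]
tool_rot: [0.0, 0.991, 0.134, 0.0]
wrist_force: [0.5, -0.1, -0.5]
finger_gap: -0.0003
grasp_force: 0.0
```

```bash
python3 st.py
```

```text
t 9.3333 local [-0.0833  0.0027] z 0.1917 F [ 0.47 -0.07 -0.46] gap -0.00028622245300712144 toolx yaw 0.005131362183630805 z [ 0. -0. -1.] j [-0.13  0.04  2.04 -0.    1.07  1.17]
```

Request:
{"method": "carry_out", "body": {
  "steps": [0,-0.008,0.01,0.02,0,0,0,0,0,0,0.02,0,0,0,0,0,0,0.02,0,0,0,0,0,0,0.02,0,0,0,0,0,0,0.02,0,0,0,0,0,0,0.02,0,0,0,0,0,0,0.02,0,0,0,0,0,0,0.02,0,0,0,0,0,0,0.015,0,0,0,0,0,0,0,0,0,0]
}}

```text
t: 10.17
tcp_pos: [0.462, -0.019, 0.1555]
tool_rot: [-0.0, 0.991, 0.133, -0.0]
wrist_force: [-1.2, -1.1, 1.2]
finger_gap: 0.0
grasp_force: 0.7
```

```bash
python3 st.py
```

```text
t 10.1667 local [-0.0858  0.0003] z 0.1555 F [-1.22 -1.14  1.17] gap 4.957496520475209e-05 toolx yaw 0.0037318462749423853 z [-0.001 -0.    -1.   ] j [-0.14  0.09  2.07 -0.    0.99  1.17]
```

Request:
{"method": "carry_out", "body": {
  "steps": [0,0,0,0.015,0,0,0,0,0,0,0.01,0,0,0,0,0,0,0,0,0,0]
}}

```text
t: 10.42
tcp_pos: [0.4625, -0.0189, 0.1511]
tool_rot: [-0.0, 0.991, 0.133, 0.0]
wrist_force: [-2.7, -1.6, 2.9]
finger_gap: 0.0002
grasp_force: 1.3
```

```bash
python3 st.py;  python3 -c "
from cell import viewer
import cv2
im=viewer.camera('scene')[120:240,220:380];cv2.imwrite('pics/s3.png',cv2.resize(im[:,:,::-1],(800,600),interpolation=cv2.INTER_CUBIC))"
```

```text
t 10.4167 local [-0.0853  0.0003] z 0.1511 F [-2.69 -1.61  2.91] gap 0.00020862314834096883 toolx yaw 0.003704954785785808 z [ 0.  0. -1.] j [-0.13  0.09  2.07  0.    0.97  1.17]
```

View pics/s3.png

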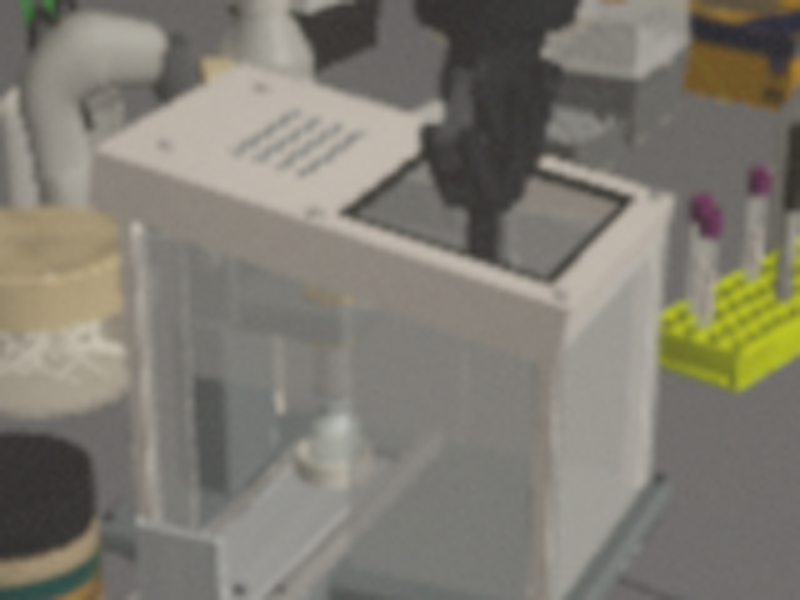

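The fingers go through the window clear of the trim, and the ram is down on the stopper at about (335,400). I'll keep pressing until the force rises steeply.

Request:
{"method": "carry_out", "body": {
  "steps": [0,0,0,0.01,0,0,0,0,0,0,0.005,0,0,0,0,0,0,0,0,0,0]
}}

```text
t: 10.72
tcp_pos: [0.4625, -0.0188, 0.1486]
tool_rot: [-0.0, 0.991, 0.133, 0.0]
wrist_force: [-2.7, -0.6, 5.6]
finger_gap: 0.0001
grasp_force: 2.9
```

```bash
python3 st.py
```

```text
t 10.7167 local [-0.0852  0.0003] z 0.1486 F [-2.73 -0.63  5.56] gap 9.02349330912214e-05 toolx yaw 0.0037112605295619994 z [ 0.  0. -1.] j [-0.13  0.1   2.07  0.    0.97  1.17]
```

Request:
{"method": "carry_out", "body": {
  "steps": [0,0,0,0.01,0,0,0,0,0,0,0.01,0,0,0,0,0,0,0,0,0,0]
}}

```text
t: 10.97
tcp_pos: [0.4627, -0.0189, 0.1468]
tool_rot: [-0.0, 0.991, 0.133, -0.0]
wrist_force: [-9.1, -0.3, 20.0]
finger_gap: 0.0002
grasp_force: 10.1
```

```bash
python3 st.py
```

```text
t 10.9667 local [-0.0851  0.0003] z 0.1468 F [-9.09 -0.29 19.96] gap 0.00022075762963486508 toolx yaw 0.0039132546196294915 z [-0.  0. -1.] j [-0.13  0.1   2.07  0.    0.97  1.17]
```

A steep rise to 20 N at z = 0.147: the stopper is home. Brief hold, then straight up.

Request:
{"method": "carry_out", "body": {
  "steps": [0,0,0,0.003,0,0,0,0,0,0,0,0,0,0,0,0,0,-0.03,0,0,0,0,0,0,-0.04,0,0,0,0,0,0,-0.04,0,0,0,0,0,0,-0.06,0,0,0,0,0,0,-0.1,0,0,0,0,0,0,-0.15,0,0,0,0,0,0,-0.15,0,0,0,0,0,0,-0.15,0,0,0,0,0,-0.15,0,-0.05,0,0,0,0,-0.15,0,0,0,0,0,0,0,0,0,0,0,0]
}}

```text
invalid input at $.steps: expected a multiple of 7 numbers
```

```bash
python3 st.py;  python3 -c "
from cell import viewer
import cv2
im=viewer.camera('scene')[120:240,220:380];cv2.imwrite('pics/s4.png',cv2.resize(im[:,:,::-1],(800,600),interpolation=cv2.INTER_CUBIC))"
```

```text
t 10.9667 local [-0.0851  0.0003] z 0.1468 F [-9.09 -0.29 19.96] gap 0.00022075762963486508 toolx yaw 0.0039132546196294915 z [-0.  0. -1.] j [-0.13  0.1   2.07  0.    0.97  1.17]
```

View pics/s4.png

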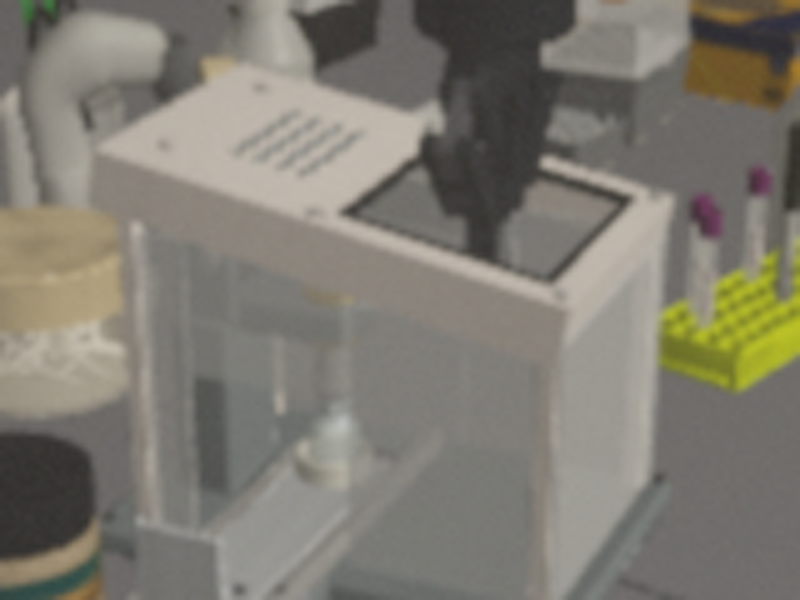

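The call was refused because of a wrong number count, so the arm is still pressing. The picture shows the ram further down on the stopper, at about (338,410). Resending.

Request:
{"method": "carry_out", "body": {
  "steps": [0,0,0,0.003,0,0,0,0,0,0,0,0,0,0,0,0,0,-0.03,0,0,0,0,0,0,-0.04,0,0,0,0,0,0,-0.04,0,0,0,0,0,0,-0.06,0,0,0,0,0,0,-0.1,0,0,0,0,0,0,-0.15,0,0,0,0,0,0,-0.15,0,0,0,0,0,0,-0.15,0,0,0,0,-0.15,0,-0.05,0,0,0,0,-0.15,0,0,0,0,0,0,0,0,0,0,0,0,0,0,0,0,0,0,0]
}}

```text
t: 12.18
tcp_pos: [0.4037, -0.0346, 0.2977]
tool_rot: [-0.0, 0.991, 0.132, 0.001]
wrist_force: [1.0, -0.4, -1.1]
finger_gap: -0.0
grasp_force: 0.0
```

```bash
python3 st.py;  python3 -c "
from cell import viewer
import cv2
im=viewer.camera('scene')[120:240,220:380];cv2.imwrite('pics/s5.png',cv2.resize(im[:,:,::-1],(800,600),interpolation=cv2.INTER_CUBIC))"
```

```text
t 12.1833 local [-0.1462  0.0004] z 0.2977 F [ 0.99 -0.43 -1.08] gap -1.307358443764084e-05 toolx yaw 0.0027237595201015097 z [ 0.001  0.    -1.   ] j [-0.19 -0.2   2.03  0.    1.31  1.11]
```

View pics/s5.png

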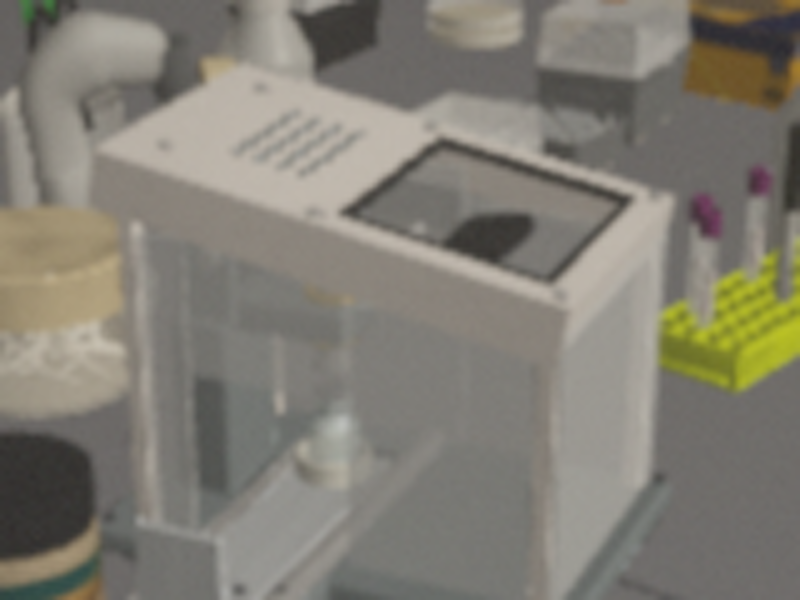

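The pad is visible at about (490,237), which is (318,167.4) in the full picture. I'll check that against the lever's raised position.

```bash
python3 - <<'E'
from h import *
from cell import viewer
import cv2
p=np.load("p.npy");c,s=np.cos(p[2]),np.sin(p[2])
for z in(.178,.17,.149):
    x,y=np.array([[c,-s],[s,c]])@[-.085,0]+p[:2]; print(z,(proj("scene",[x,y,z])-[220,120])*5)
a=cv2.imread("pics/scene0.png")[120:240,220:380]; b=viewer.camera("scene")[120:240,220:380,::-1]
for im in(a,b):
    w=im[36:60,85:112].max(2)<50; print(w.sum(),(np.argwhere(w).mean(0)+[36,85])*5)
E
```

```text
0.178 [[489.41287612 226.94875772]]
0.17 [[489.03935098 242.65746789]]
0.149 [[488.07256934 283.31575651]]
0 [nan nan]
0 [nan nan]<stdin>:9: RuntimeWarning: Mean of empty slice.
  ret = um.true_divide(
```

```bash
python3 - <<'E'
from h import *
from cell import viewer
import cv2
a=cv2.imread("pics/scene0.png").astype(np.float32)[155:175,305:335].mean(2); b=viewer.camera("scene").astype(np.float32)[155:175,305:335].mean(2)
print(np.abs(a-b).mean(),np.abs(a-b).max(),cv2.phaseCorrelate(a,b))
a2=np.abs(a-np.roll(a,1,0)).mean();print("1px shift diff",a2)
E
```

```text
1.9788888 5.999996 ((0.030017456860347735, -0.07961777743030218), 1.0040916419029235)
1px shift diff 10.2277775
```

The lever is exactly where it started (less than 0.1 px of shift), so it is fully up. Handing in.

```bash
python3 -c "
from cell import hand_in
print(hand_in())"
```

```text
the job is handed in; nothing more can be done
None
```

I handed the job in without seeing a verdict: the slide was pushed against its stop, the stopper pressed until the force rose steeply to 20 N, and the camera showed the lever fully back up; I saw no sign of touching the guard or vial.

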